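Set the ratchet to tighten and clamp the blue reactor lid

ROBOT

A 6-joint arm with a two-finger parallel gripper is mounted at the origin on the work surface. World frame = base frame: x ahead of the robot, y to its left, z up, the work surface at z = 0. Lengths are in m, angles in rad, forces in N, time in s.
With the tool pointing down it reaches from about 0.35 to 0.775 m from the base axis. Payload 7.3 kg.
Tool frame: the origin (TCP) lies midway between the tips of the shut fingers; the grasp point (between the pads) lies grasp_offset behind it (grasp_offset is the distance from the TCP to the grasp point, in m); z points along the fingers, y is the line along which they close (so a half turn about z gives the same grasp; the last joint's range is limited). The gripper opens to 92 mm and grips with 3 to 60 N. Pads are 19 mm wide; open, the fingers measure 130 mm over their backs; the gripper's body (75 mm by 190 mm) begins 47 mm behind the grasp point.
Start: joints at [-1.434, 0.342, 1.524, -0, 1.275, -0.146], TCP at [0.147, -0.504, 0.227] pointing down, gripper open.
Joint ranges: [-2.53, 2.53], [-0.77, 2.02], [0.04, 2.7], [-1, 4.14], [0.28, 2.66], [-3.11, 3.11]. Speed limits (rad/s): [2.57, 2.57, 3.14, 3.14, 3.14, 3.14].

INTERFACE

Orientations are given as [roll, pitch, yaw] about the fixed x, y, z axes, in that order (R = Rz(yaw) Ry(pitch) Rx(roll)).
In Python, from cell import * gives the robot as it stands.
- The arm moves only by the tool step_arm, never from a script. Its argument "plan" is a list of rows, each a list of 5 numbers: the closure, from -1 (fully open) to 1 (shut), then the shift along the tool's x, y, z in m, then the turn about the tool's z in rad. In form: [[hand, x, y, z, twist], ...]. A call has 1 to 20 rows; each row is the pose to reach, as a shift and turn from the pose commanded when the call began, along the tool's axes at that moment; what a row does not reach only later rows make up. A row lasts 1/8 s, in which the tool goes at most 62.5 mm and 10.7 degrees, less where a joint would pass 70% of its speed; a pose out of reach is approached as far as the arm can. A call with a gripper value outside its range is refused whole. The fingers move at their own pace and stop on an object; "grip_force" is the grip in N (left out, the last holds). Time passes only in rows, so rows that repeat a pose let the fingers close. It gives the time, the measured TCP pose, the force, the opening and the grip force at its end, in the units of the state.
- observe(): the state, without advancing time (a new reading comes with each control period).
- read_camera(name): name is "scene" or "top" or "wrist"; returns a dict with "img" (480x640x3 uint8, red, green, blue), "range_z" (480x640 float32, m along the optical axis (not along the pixel's ray), 0 where there is no reading), "fx", "fy", "cx", "cy" (pixels), "R" (3x3) and "t" (3): a world point X has camera coordinates R X + t; the wrist camera has in their place "T_tool_cam" (4x4, takes a point from camera to tool coordinates, whose origin is the TCP and whose axes are the flange's). Camera axes: x right, y down, z forward; pixel columns grow to the right and rows downward; lengths in m; the calibration is good to about 2 mm. A picture is of the moment at which its call begins: read the wrist's pose just before it.
- hand_in(): hands the job in; it is judged then, once.
The state is a dict: "time": time; "qpos": joint angles; "qvel": joint speeds; "joint_efforts": joint torques, N m; "tool_pos": TCP position; "tool_rot": TCP orientation; "contact_force": force on the tool from outside, world axes, zero at the start; "torque": the same for the moment, N m; "opening": finger opening in m; "grip_force": force on a finger pad.
Only numpy, scipy, OpenCV 4.12 (cv2) and the standard library are available. Lean on these libraries where they do the work, as an engineer would, in place of code of your own. Each camera call takes 0.05 s, during which the arm holds its last target. There are 200 camera calls.

TASK

The blue pressure reactor still needs clamping. Flip the small red direction lever on its ratchet right across to its clockwise (tighten) side, then swing the ratchet's black handle clockwise, seen from above, by about 60 degrees so that the clamp screw is tightened, and let go. Leave the green reactor and its ratchet as they are.

Things in the scene. Friction and masses are not known exactly. Their poses are not given: they have to be found in the camera images.
- reactor_blue: Blue bench pressure reactor, fixed: base plate 130 x 130 x 12 mm, round body 100 mm wide, steel lid 106 mm wide, 84 mm high. Origin: centre of the underside, on the vertical screw axis; z up. On it a brass flange 72 mm wide with a white mark, on the clamp screw, and a ratchet: head 54 mm wide, top 118 mm high, handle pointing out one way, red direction lever the other way.
- blue_lever_tab (a point): Centre of the upright red tab ending the blue reactor's direction lever: 14 mm along the lever, 10 mm across, 121 to 147 mm above the table, free on both sides. The lever turns about a vertical pivot 34 mm from the screw axis, exactly opposite to the handle; the tab centre is 37 mm from the pivot.
- blue_pawl (a joint): Direction lever of the blue ratchet, rad, seen from above: 0 = anticlockwise end (loosen), 1.0 = clockwise end (tighten); at 0.5 it points straight away from the handle. Starts at 0 to 0.12. About 1.5 N at the tab moves it; it stays where left. Flip it with the handle where it starts; a handle swung before that has to be brought back first.
- blue_grip (a point): Middle of the blue ratchet's black grip, on its axis, 120 mm from the screw axis, 107 mm above the table. The grip is level, 24 mm thick, 77 to 165 mm from the screw axis, free space around and below it. At the start the handle points towards the robot and 5 to 60 degrees to its right. About 6 N swings it; it stays where left.
- blue_screw (a joint): Clamp screw of the blue reactor, rad: 0 at the start, grows clockwise (tightening), hard stop at 1.1. Only the ratchet turns it: with the lever on tighten, clockwise swings of the handle do, after 12 to 20 degrees of free play, and swings back do not; on loosen the reverse.
- green_lever_tab (a point): Centre of the red tab on the direction lever of the other, green reactor's ratchet, built the same as the blue one. It moves with that lever and that handle; both are to be left alone. The two reactors may stand either way round.

How it is judged:
By the outcome, as a careful person would: the job done as asked, in the order asked, and still so for the second after the job is handed in, with the robot touching nothing.
It also fails if it takes over 45 s, if anything falls off the work surface, if the arm or the gripper's body presses on something with over 40 N, if the wrist force passes 120 N, or if a joint passes its speed limit or range.

## Working session

There is one attempt and no reset: what is moved stays moved. The work goes in short steps, Python scripts to look and compute and a tool call to move; the robot and the scene stay as the last step left them, time stands still between calls to the robot, and variables do not carry over. Pictures are saved under pics/ and viewed, at most 10 in all, crops included, and the job is handed in when it is done.

Besides the shell and the picture viewer there is one more tool, called after "Request:" as name(argument=value, ...) on one line, values as JSON. step_arm: Moves the arm, as the interface text tells. Its arguments: {"type":"object","properties":{"plan":{"type":"array","items":{"type":"array","items":{"type":"number"}}},"grip_force":{"type":"number"}},"required":["plan"]}

```bash
mkdir -p pics
cat > h.py <<'E'
from cell import *
import numpy as np, cv2
def cloud(c):
    z=c["range_z"]; v,u=np.mgrid[:480,:640]
    P=np.stack([(u-c["cx"])/c["fx"]*z,(v-c["cy"])/c["fy"]*z,z],-1)
    return (P-c["t"])@c["R"]   # R^T (P-t)
E
python3 - <<'E'
from h import *
s=observe(); print(s)
for n in("top","scene"):
    c=read_camera(n); cv2.imwrite(f"pics/{n}.png",c["img"][...,::-1]); np.savez(n+".npz",**c)
c=np.load("top.npz"); X=cloud(c); im=cv2.cvtColor(c["img"],cv2.COLOR_RGB2HSV)
h,S,V=[im[...,i].astype(int) for i in range(3)]
ok=(c["range_z"]>0)&(X[...,2]>.1)&(X[...,2]<.16)
red=((h<8)|(h>172))&(S>130)&(V>70)&ok
n,l,st,ce=cv2.connectedComponentsWithStats(red.astype(np.uint8))
for i in range(1,n):
    if st[i,4]>8: print("red",st[i],ce[i],X[l==i].mean(0))
E
```

```text
{'time': 0.0, 'qpos': array([-1.43400001e+00,  3.42710756e-01,  1.52500447e+00,  3.46569867e-05,
        1.27539785e+00, -1.46016753e-01]), 'qvel': array([ 7.02324456e-04, -5.74287551e-04,  2.40903842e-04, -4.58795541e-04,
       -1.24199314e-03,  8.06187148e-05]), 'joint_efforts': array([ 1.15811695e-04, -4.31243598e+01, -2.44211608e+01,  7.18395668e-02,
        5.60213474e-02, -1.16346532e-04]), 'tool_pos': array([ 0.14647353, -0.50373678,  0.22605555]), 'tool_rot': array([-3.14009324e+00, -2.54006444e-04,  2.82802766e-01]), 'contact_force': array([0.76947879, 0.02619675, 0.56581575]), 'torque': array([ 0.00690095,  0.01687949, -0.04263306]), 'grip_force': 0.0, 'opening': 0.09184730266581632}
red [195 160  17  21  85] [202.63529412 169.44705882] [0.64650985 0.19300774 0.13581038]
red [380 182  20  15 106] [388.11320755 189.29245283] [ 0.60797253 -0.14404444  0.13493005]
```

View pics/top.png

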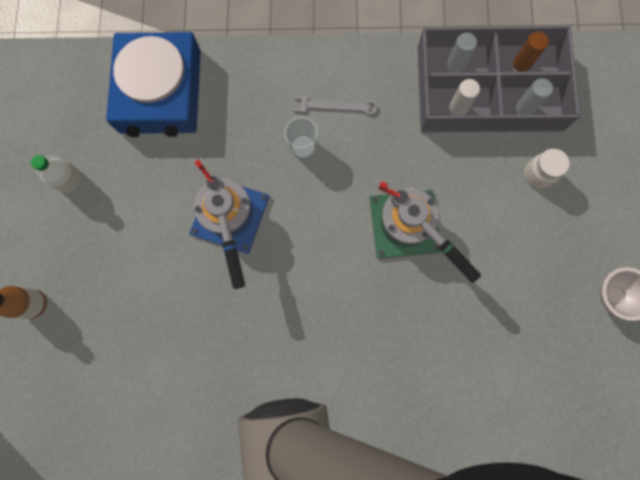

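View pics/scene.png

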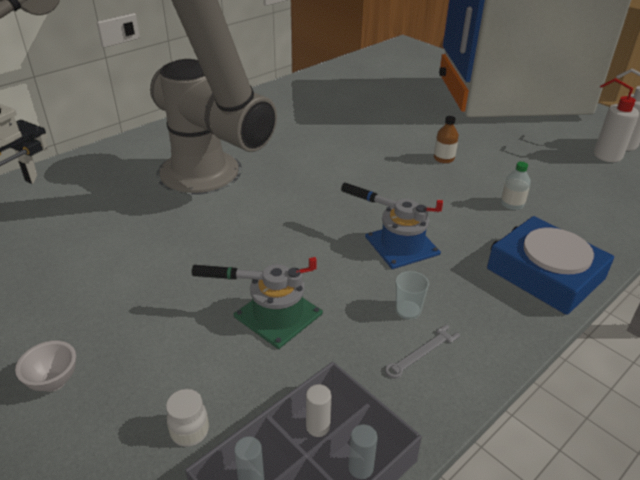

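The blue reactor is on the left: head near pixel (218,202), red tab near (198,163) and grip end near (237,285). The green one is on the right. Next I measure the blue geometry.

Run:
```python
from h import *
c=np.load("top.npz"); X=cloud(c); im=c["img"].astype(int); mx=im.max(-1)
box=np.zeros((480,640),bool); box[150:300,180:280]=1
z=X[...,2]
g=box&(mx<60)&(z>.1)&(z<.13)
P=X[g]; print("grip",g.sum(),P.mean(0)); 
d=np.linalg.svd(P[:,:2]-P[:,:2].mean(0))[2][0]; d*=-np.sign(d[0]); pr=(P[:,:2]-P[:,:2].mean(0))@d
print("dir",d,np.degrees(np.arctan2(d[1],d[0])),pr.min(),pr.max())
print("screw axis est", P[:,:2].mean(0)-d*.121)
h=cv2.cvtColor(c["img"],cv2.COLOR_RGB2HSV).astype(int)
red=((h[...,0]<8)|(h[...,0]>172))&(h[...,1]>130)&box&(z>.1)
for lo,hi in((.1,.13),(.13,.14),(.14,.16)):
    m=red&(z>lo)&(z<hi); print(lo,m.sum(),X[m].mean(0) if m.any() else 0)
hd=box&(z>.112)&(z<.122)&(mx>80)&~red
print("head",X[hd].mean(0),hd.sum())
fl=box&(z>.078)&(z<.088); p=X[fl]; print("lid",p.min(0),p.max(0),(p.min(0)+p.max(0))/2)
```

```text
grip 460 [0.4713615  0.13224782 0.11851995]
dir [-0.96729735 -0.2536451 ] -165.3066839958143 -0.04657032190977818 0.038232202867854684
screw axis est [0.58840448 0.16293888]
0.1 42 [0.63988259 0.18807626 0.12609156]
0.13 9 [0.6499328  0.19588763 0.13480483]
0.14 34 [0.6537904  0.19833724 0.14808215]
head [0.57372432 0.1622021  0.11828201] 858
lid [0.54046485 0.11518285 0.07822907] [0.64467336 0.22037985 0.08799188] [0.5925691  0.16778135 0.08311048]
```

Request:
step_arm(plan=[[1,0.333,-0.167,0,0.026],[1,0.333,-0.167,0,0.026],[1,0.333,-0.167,0,0.026],[1,0.333,-0.167,0,0.026],[1,0.333,-0.167,0,0.026],[1,0.333,-0.167,0,0.026],[1,0.333,-0.167,0,0.026],[1,0.682,-0.581,0,0.026],[1,0.682,-0.581,0,0.026],[1,0.682,-0.581,0,0.026],[1,0.682,-0.581,0,0.026],[1,0.682,-0.581,0,0.026],[1,0.682,-0.581,0,0.026],[1,0.682,-0.581,0,0.026],[1,0.682,-0.581,0,0.026],[1,0.682,-0.581,0,0.026],[1,0.682,-0.581,0,0.026],[1,0.682,-0.581,0,0.026]])

```text
time: 2.35
tool_pos: [0.6392, 0.2424, 0.2261]
tool_rot: [3.141, 0.002, 0.256]
contact_force: [-0.3, 0.3, 0.3]
opening: 0.0003
grip_force: 0.0
```

```bash
cat >> h.py <<'E'
from scipy.spatial.transform import Rotation as Ro
def wcloud():
    s=observe(); c=read_camera("wrist"); z=c["range_z"]; v,u=np.mgrid[:480,:640]
    P=np.stack([(u-c["cx"])/c["fx"]*z,(v-c["cy"])/c["fy"]*z,z],-1)
    T=c["T_tool_cam"]; Q=P@T[:3,:3].T+T[:3,3]
    W=Q@Ro.from_euler('xyz',s["tool_rot"]).as_matrix().T+s["tool_pos"]
    W[z<=0]=np.nan
    return s,c,Q,W
E
python3 - <<'E'
from h import *
import cell; print(getattr(cell,"grasp_offset",None))
s,c,Q,W=wcloud(); cv2.imwrite("pics/w1.png",c["img"][...,::-1])
print(c["T_tool_cam"].round(3))
h=cv2.cvtColor(c["img"],cv2.COLOR_RGB2HSV).astype(int)
red=((h[...,0]<8)|(h[...,0]>172))&(h[...,1]>130)
for lo,hi in((.1,.13),(.13,.143),(.143,.16)):
    m=red&(W[...,2]>lo)&(W[...,2]<hi); print(lo,m.sum(),W[m].mean(0),Q[m].mean(0),Q[m].min(0),Q[m].max(0)) if m.any() else 0
c=read_camera("top"); X=cloud(c); cv2.imwrite("pics/t2.png",c["img"][...,::-1])
E
```

```text
0.0188
[[-0.    -0.957 -0.292  0.08 ]
 [ 1.    -0.001  0.001 -0.001]
 [-0.002 -0.292  0.956 -0.157]
 [ 0.     0.     0.     1.   ]]
0.1 184 [0.64135544 0.19097393 0.12368068] [-0.0108242   0.05023433  0.1024267 ] [-0.02742501  0.03805602  0.09655851] [0.01139493 0.05869128 0.10484606]
0.13 84 [0.65889297 0.20447331 0.13675887] [0.00953859 0.04162243 0.08931072] [0.00361673 0.0380178  0.08333453] [0.01132532 0.0462759  0.09592518]
0.143 260 [0.65422139 0.200845   0.14570196] [0.00408721 0.0439573  0.08037775] [-0.00371053  0.03797296  0.07852378] [0.01104052 0.05004395 0.08300105]
```

View pics/w1.png

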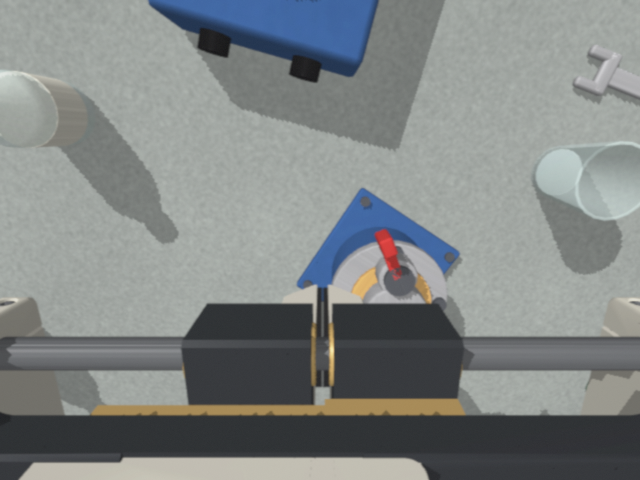

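The wrist view shows the blue ratchet's lever with its tab near (383,240), beside the shut fingers. I lower beside the tab and push along tool +y.

Request:
step_arm(plan=[[1,0.005,0,0.05,0],[1,0.005,0,0.099,0],[1,0.005,0,0.099,0],[1,0.005,0.01,0.099,0],[1,0.005,0.016,0.099,0],[1,0.005,0.022,0.099,0],[1,0.005,0.028,0.099,0],[1,0.005,0.034,0.099,0],[1,0.005,0.04,0.099,0],[1,0.005,0.04,0.099,0]])

```text
time: 3.7
tool_pos: [0.6543, 0.206, 0.1275]
tool_rot: [3.141, 0.001, 0.256]
contact_force: [0.7, -0.1, 0.3]
opening: 0.0004
grip_force: 0.0
```

```bash
cat > m.py <<'E'
from h import *
c=read_camera("top"); X=cloud(c); cv2.imwrite("pics/tn.png",c["img"][...,::-1])
s,cw,Q,W=wcloud()
print("F",s["contact_force"].round(2),s["tool_pos"].round(4),"q6",s["qpos"][5].round(2))
for nm,c,W in(("top",c,X),("wrist",cw,W)):
    h=cv2.cvtColor(c["img"],cv2.COLOR_RGB2HSV).astype(int)
    red=((h[...,0]<8)|(h[...,0]>172))&(h[...,1]>130)&(W[...,1]>.1)&(W[...,2]<.16)&(W[...,0]<.75)
    for lo,hi in((.1,.13),(.138,.16)):
        m=red&(W[...,2]>lo)&(W[...,2]<hi)
        if m.any(): print(nm,lo,m.sum(),W[m].mean(0).round(4))
    g=(c["img"].max(-1)<60)&(W[...,2]>.1)&(W[...,2]<.13)&(W[...,0]<.57)&(W[...,0]>.35)&(W[...,1]>.05)&(W[...,1]<.35)
    if g.sum()>30:
        P=W[g][:,:2]; p=P.mean(0); d=np.linalg.svd(P-p,full_matrices=False)[2][0]
        print(nm,"grip",g.sum(),p.round(4),"axis dir",np.degrees(np.arctan2(d[1],d[0])).round(1),"from screw",np.degrees(np.arctan2(p[1]-.165,p[0]-.590)).round(1))
E
python3 m.py
```

```text
F [ 0.56 -0.12  0.03] [0.6541 0.2061 0.1274] q6 1.51
top 0.1 44 [0.6442 0.1799 0.1262]
top 0.138 10 [0.6628 0.1821 0.1448]
top grip 431 [0.4709 0.1321] axis dir -165.2 from screw -164.6
wrist 0.1 139 [0.667  0.1873 0.1263]
wrist 0.138 24 [0.6673 0.1875 0.1387]
```

Request:
step_arm(plan=[[1,0,0.004,0,0],[1,0,0.008,0,0],[1,0,0.011,0,0],[1,0,0.011,0,0]])

```text
time: 4.3
tool_pos: [0.657, 0.1956, 0.1275]
tool_rot: [3.141, 0.001, 0.256]
contact_force: [-0.5, 0.8, 0.9]
opening: 0.0005
grip_force: 0.5
```

```bash
python3 m.py
```

```text
F [-0.67  1.44  0.01] [0.6572 0.1958 0.1277] q6 1.49
top 0.1 49 [0.6432 0.1736 0.1265]
top 0.138 10 [0.6572 0.1691 0.1432]
top grip 432 [0.4711 0.1322] axis dir -165.1 from screw -164.6
wrist 0.1 143 [0.6672 0.174  0.126 ]
```

Request:
step_arm(plan=[[1,0,0.003,0,0],[1,0,0.005,0,0],[1,0,0.005,0,0]])

```text
time: 4.78
tool_pos: [0.658, 0.1914, 0.1276]
tool_rot: [-3.141, 0.001, 0.257]
contact_force: [-2.9, 2.9, 0.9]
opening: 0.0002
grip_force: 1.9
```

Request:
step_arm(plan=[[1,0,0.001,0,0],[1,0,0.002,0,0],[1,0,0.002,0,0]])

```text
time: 5.15
tool_pos: [0.6583, 0.1895, 0.1275]
tool_rot: [-3.141, 0.001, 0.257]
contact_force: [-4.4, 4.2, 0.5]
opening: 0.0005
grip_force: 2.2
```

```bash
python3 m.py
```

```text
F [-4.06  2.64  0.68] [0.6583 0.1896 0.1275] q6 1.48
top 0.1 52 [0.6439 0.1693 0.1265]
top 0.138 12 [0.6564 0.1626 0.1449]
top grip 432 [0.4695 0.1375] axis dir -168.0 from screw -167.2
wrist 0.1 101 [0.6668 0.1674 0.1254]
```

The force rose and the handle moved about 3°, so the stop has probably been reached. I back off, rise and look.

Request:
step_arm(plan=[[1,0,-0.03,0,0],[1,0,-0.03,-0.05,0],[1,0,-0.03,-0.1,0],[1,-0.02,-0.06,-0.1,0],[1,-0.02,-0.06,-0.1,0]])

```text
time: 5.88
tool_pos: [0.6239, 0.2432, 0.229]
tool_rot: [3.141, -0.003, 0.259]
contact_force: [0.2, -0.9, -0.7]
opening: 0.0003
grip_force: 0.0
```

```bash
python3 m.py
python3 - <<'E'
import cv2
a=cv2.imread("pics/tn.png")[130:310,160:300]; cv2.imwrite("pics/t3.png",cv2.resize(a,None,fx=3.3,fy=3.3,interpolation=2))
E
```

```text
F [-0.35 -0.64 -0.72] [0.6245 0.2422 0.2283] q6 1.57
top 0.1 62 [0.6425 0.1698 0.1262]
top 0.138 44 [0.6606 0.164  0.1475]
top grip 426 [0.4686 0.1374] axis dir -168.2 from screw -167.2
wrist 0.1 380 [0.6476 0.1714 0.1234]
wrist 0.138 315 [0.6611 0.1677 0.1448]
```

View pics/t3.png

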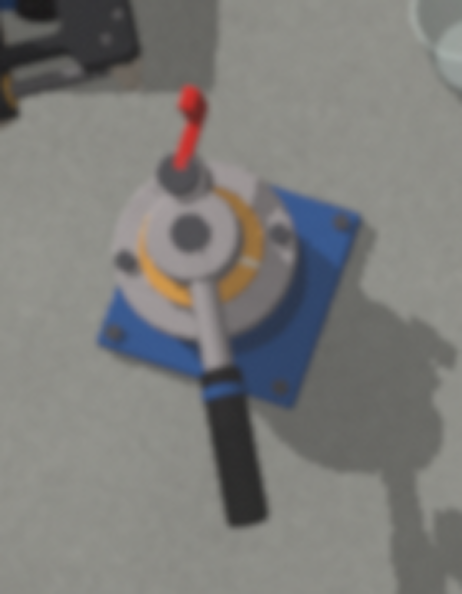

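The red tab is now past the far side of the handle line (crop pixel (190,100)). The lever direction measured from the pictures gives a pawl angle of about 1.0, so the flip is complete. Next is grasping the grip.

Request:
step_arm(plan=[[-1,-0.175,0.062,0,0.05],[-1,-0.175,0.062,0,0.05],[-1,-0.175,0.062,0,0.05],[-1,-0.175,0.062,0,0.05],[-1,-0.175,0.062,0,0.05],[-1,-0.175,0.062,0.05,0.05],[-1,-0.175,0.062,0.1,0.05],[-1,-0.175,0.062,0.139,0.05],[-1,-0.175,0.062,0.139,0.05],[0.4,-0.175,0.062,0.139,0.05],[0.4,-0.175,0.062,0.139,0.05],[0.4,-0.175,0.062,0.139,0.05],[0.4,-0.175,0.062,0.139,0.05],[0.4,-0.175,0.062,0.139,0.05]], grip_force=12)

```text
time: 7.72
tool_pos: [0.4709, 0.1378, 0.089]
tool_rot: [3.141, -0.001, 0.207]
contact_force: [0.1, 0.5, -0.4]
opening: 0.0448
grip_force: 0.0
```

```bash
python3 m.py
```

```text
F [0.18 0.14 0.25] [0.4708 0.1378 0.0889] q6 1.49
top 0.1 61 [0.6427 0.17   0.1258]
top 0.138 44 [0.6607 0.164  0.147 ]
top grip 71 [0.4421 0.1282] axis dir -177.1 from screw -166.0
wrist grip 7676 [0.482  0.1437] axis dir -167.1 from screw -168.9
```

Request:
step_arm(plan=[[1,0,0,0,0],[1,0,0,0,0],[1,0,0,0,0],[1,0,0,0,0],[1,0,0,0,0]], grip_force=12)

```text
time: 8.45
tool_pos: [0.4706, 0.138, 0.0887]
tool_rot: [-3.141, 0.0, 0.207]
contact_force: [-1.1, 2.6, 1.8]
opening: 0.0238
grip_force: 12.0
```

Request:
step_arm(plan=[[1,0.0006,-0.012,0,0.1],[1,0.0024,-0.0238,0,0.2],[1,0.0054,-0.0355,0,0.3],[1,0.0095,-0.0467,0,0.4],[1,0.0147,-0.0575,0,0.5],[1,0.0147,-0.0575,0,0.5]])

```text
time: 9.2
tool_pos: [0.4709, 0.1974, 0.0885]
tool_rot: [3.139, 0.005, -0.294]
contact_force: [-9.2, 2.2, 6.9]
opening: 0.0237
grip_force: 11.9
```

```bash
python3 m.py
```

```text
F [-9.78  2.61  6.82] [0.4709 0.1973 0.0885] q6 2.11
top 0.1 49 [0.6401 0.146  0.1261]
top 0.138 41 [0.6513 0.1337 0.1468]
top grip 38 [0.4663 0.1967] axis dir 166.4 from screw 165.6
wrist grip 7540 [0.4827 0.1951] axis dir 166.3 from screw 164.3
```

Request:
step_arm(plan=[[1,0.0006,-0.012,0,0.1],[1,0.0024,-0.0238,0,0.2],[1,0.0054,-0.0355,0,0.3],[1,0.0095,-0.0467,0,0.4],[1,0.0153,-0.0586,0,0.51],[1,0.0153,-0.0586,0,0.51],[1,0.0153,-0.0586,0,0.51]])

```text
time: 10.18
tool_pos: [0.5018, 0.2506, 0.0879]
tool_rot: [3.138, 0.006, -0.803]
contact_force: [-10.9, 10.3, 1.9]
opening: 0.024
grip_force: 12.0
```

```bash
python3 m.py
```

```text
F [-10.04  10.46   1.81] [0.5018 0.2505 0.0879] q6 2.7
top 0.1 41 [0.6235 0.1254 0.1257]
top 0.138 44 [0.6277 0.1091 0.1468]
top grip 59 [0.5287 0.2216] axis dir -133.4 from screw 137.3
wrist grip 7302 [0.5099 0.2437] axis dir 137.5 from screw 135.5
```

Request:
step_arm(plan=[[1,0.0,-0.004,0,0.035],[1,0.0,-0.004,0,0.035],[-1,0,-0.004,0,0.035],[-1,0,-0.004,0,0.035],[-1,0,-0.004,0,0.035],[-1,0,-0.004,0,0.035],[-1,0,-0.004,0,0.035],[-1,0,-0.004,-0.05,0.035],[-1,0,-0.004,-0.1,0.035],[-1,0,-0.004,-0.14,0.035],[-1,-0.1,-0.05,-0.14,0.035],[-1,-0.1,-0.05,-0.14,0.035],[-1,-0.1,-0.05,-0.14,0.035]])

```text
time: 11.9
tool_pos: [0.47, 0.3581, 0.2286]
tool_rot: [-3.141, 0.0, -0.834]
contact_force: [0.0, 0.1, 0.3]
opening: 0.0917
grip_force: 0.0
```

```bash
python3 m.py
python3 - <<'E'
import cv2
a=cv2.imread("pics/tn.png")[110:310,140:500]; cv2.imwrite("pics/t4.png",cv2.resize(a,None,fx=2.2,fy=2.2,interpolation=2))
E
```

```text
F [ 0.36  0.45 -0.72] [0.4708 0.3564 0.2285] q6 2.92
top 0.1 62 [0.623  0.1285 0.1258]
top 0.138 44 [0.628  0.1094 0.1473]
top grip 431 [0.4986 0.2489] axis dir 137.2 from screw 137.4
wrist grip 3699 [0.5027 0.2525] axis dir 137.4 from screw 134.9
```

View pics/t4.png

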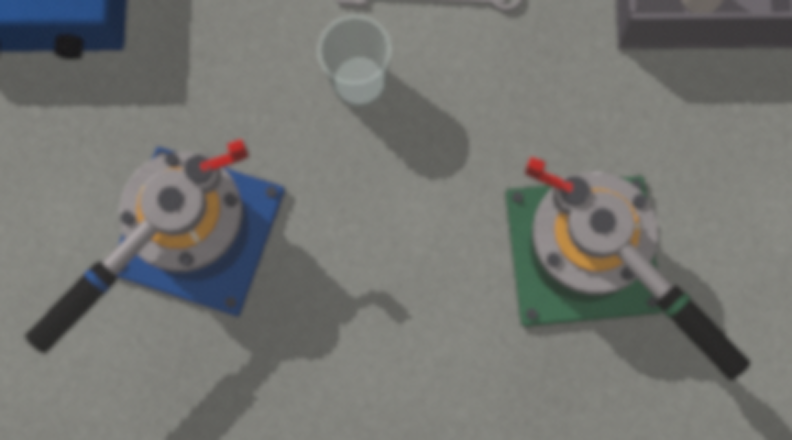

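The blue handle is swung to about 137° (roughly 57° of swing) and the green ratchet is untouched. I check that the screw turned, using the flange's white mark.

Run:
```python
from h import *
def polar(c):
    X=cloud(c); cam=-c["R"].T@c["t"]
    # unroll image brightness at flange radius 27..35mm, z=.09..
    out=[]
    for z in (.095,):
        a=np.radians(np.arange(0,360,2)); sat=[]
        for r in np.arange(.028,.035,.001):
            W=np.stack([.589+r*np.cos(a),.164+r*np.sin(a),z+0*a],1)@c["R"].T+c["t"]
            u=(W[:,0]/W[:,2]*c["fx"]+c["cx"]).astype(np.float32);v=(W[:,1]/W[:,2]*c["fy"]+c["cy"]).astype(np.float32)
            p=cv2.remap(c["img"],u[None],v[None],1)[0].astype(int); sat.append(np.c_[p,p.max(1)-p.min(1)])
        out=np.mean(sat,0)
    return a,out
for c in(np.load("top.npz"),read_camera("top")):
    a,o=polar(c); print([(int(round(np.degrees(x))),int(q[2]),int(q[3])) for x,q in zip(a,o) if 170<np.degrees(x)<300][::2])
# flange height check
X=cloud(read_camera("top")); print(np.unique((X[170:245,190:255,2]*500).round()/500,return_counts=True))
```

```text
[(172, 113, 24), (176, 131, 8), (180, 138, 5), (184, 136, 5), (188, 128, 5), (192, 115, 4), (196, 99, 5), (200, 86, 14), (204, 79, 31), (208, 75, 42), (212, 74, 45), (216, 74, 44), (220, 75, 44), (224, 74, 44), (228, 74, 45), (232, 75, 43), (236, 75, 44), (240, 73, 46), (244, 75, 46), (248, 83, 36), (252, 95, 25), (256, 96, 25), (260, 84, 37), (264, 73, 49), (268, 70, 53), (272, 69, 54), (276, 68, 56), (280, 67, 58), (284, 66, 62), (288, 67, 67), (292, 68, 70), (296, 68, 74)]
[(172, 70, 55), (176, 71, 53), (180, 70, 52), (184, 68, 52), (188, 68, 52), (192, 71, 50), (196, 73, 48), (200, 77, 45), (204, 85, 38), (208, 94, 27), (212, 95, 25), (216, 85, 35), (220, 77, 44), (224, 75, 45), (228, 76, 44), (232, 76, 45), (236, 75, 46), (240, 73, 48), (244, 72, 49), (248, 73, 48), (252, 73, 48), (256, 72, 49), (260, 71, 51), (264, 70, 52), (268, 69, 52), (272, 68, 54), (276, 68, 55), (280, 67, 57), (284, 66, 60), (288, 65, 63), (292, 64, 64), (296, 64, 63)]
(array([-0.004, -0.002, -0.   ,  0.002,  0.004,  0.006,  0.008,  0.01 ,
        0.012,  0.014,  0.016,  0.018,  0.02 ,  0.022,  0.024,  0.
[... 266 characters left out ...]
0.094,  0.096,  0.098,
        0.1  ,  0.102,  0.104,  0.106,  0.108,  0.11 ,  0.112,  0.114,
        0.116,  0.118,  0.12 ,  0.122,  0.124,  0.126,  0.128,  0.13 ,
        0.132,  0.134,  0.136,  0.138,  0.14 ,  0.142,  0.144,  0.146,
        0.148,  0.15 ,  0.152,  1.006]), array([  2,  42, 263, 444, 284,  67,  10,  59, 228, 348, 180,  45,  16,
        11,   9,  11,  17,  10,   9,  13,  16,   8,  14,  11,  16,  12,
        14,  10,  10,  10,   9,  11,  12,   8,   7,   3,   5,  14,  19,
        51, 224, 375, 212,  95, 130, 125,  70,   6,   2,  11,  13,  21,
        19,  34,  44,  85,  98, 207, 285, 185,  69,  99,  47,   5,   4,
         3,   2,   4,   2,   3,   4,   7,  17,  16,   4,  20]))
```

The screw turned about 43° clockwise, which matches a 57.5° swing less the free play. Everything is released and clear, so I hand in.

```bash
python3 -c "
from cell import *
print(hand_in())"
```

```text
the job is handed in; nothing more can be done
None
```

The blue ratchet's lever is flipped to tighten (the handle crept about 3° clockwise at the end of that push). Its handle is swung about 57° clockwise in all, which turned the clamp screw about 43°. The handle is released, the green reactor was left alone, and the job is handed in.

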